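# Renew the drying cartridge of a dry-air unit

### The job

Fit a new drying cartridge in the dry-air unit: swivel the flat cover on its sloping face well aside around its one screw (it turns one way only and you cannot see which, so try it gently by its knob), and put the one cartridge of the three whose diameter suits the port right down into it. Then swivel the cover back shut over the port; leave the other two cartridges standing where they are.

Things in the scene. Friction and masses are not known exactly. Their poses are not given: they have to be found in the camera images.
- dryer: Dry-air unit: grey and white bench instrument, fixed, 220 mm wide, 200 mm deep, 171 mm high; origin under its middle, z up, x to its back. Its face slopes 35 degrees from level, down towards its front (the robot's side). The face is 150 mm along the slope, 220 mm across.
- port (a point): Centre of the cartridge port's mouth in the sloping face. Axes: z out of the face along the port (35 degrees from vertical, towards the front), x up the slope, y level in the face, to the left seen from the robot. Straight blind hole, 29 mm in diameter, 64 mm deep; a 60 mm cartridge ends 4 mm below the face. The face runs from x = -60 to +90 mm, y = -110 to +110 mm.
- pivot (a point): The pivot screw's axis where it meets the face, 42 mm up the slope (+x) from the port's centre; same axes as the port. The screw's head ends 9 mm above the face.
- cover (a joint): Angle of the flat aluminium cover on its screw. 0: down the slope, over the port (start within 0.06 rad). Positive takes the knob to the right (port -y). It turns 1.7 rad one way; the other way a hidden stop blocks it at about 0.12 rad; which way is free varies and cannot be seen. Stiff: 3 N at the knob moves it, it stays where left. Port clear beyond 1.0 rad. Plate 2 to 5 mm above the face.
- knob (a point): Middle of the black knob on the cover's free end: an upright round knob, 14 mm in diameter, its axis square to the face, 78 mm from the pivot screw; it stands from 5 mm to 29 mm above the face, this point 17 mm above the face. Axes turn with the cover: z square to the face, x from the knob to the screw.
- cart_small_centre (a point): Centre (half-way up) of the thinnest (too thin) drying cartridge: a plain upright aluminium cylinder with grey end bands and rows of small holes, 20 mm in diameter, 60 mm long, about 50 g, standing loose on the bench. z runs along its axis. The three cartridges differ only in diameter (20, 26, 32 mm).
- cart_mid_centre (a point): Centre (half-way up) of the middle-sized, right drying cartridge: a plain upright aluminium cylinder with grey end bands and rows of small holes, 26 mm in diameter, 60 mm long, about 50 g, standing loose on the bench. z runs along its axis. The three cartridges differ only in diameter (20, 26, 32 mm). This is the one that suits the 29 mm port.
- cart_large_centre (a point): Centre (half-way up) of the thickest (does not enter) drying cartridge: a plain upright aluminium cylinder with grey end bands and rows of small holes, 32 mm in diameter, 60 mm long, about 50 g, standing loose on the bench. z runs along its axis. The three cartridges differ only in diameter (20, 26, 32 mm).

How it is judged:
By the outcome, as a careful person would: the job done as asked, in the order asked, and still so for the second after the job is handed in, with the robot touching nothing.
It also fails if it takes over 61 s, if anything falls off the work surface, if the arm or the gripper's body presses on something with over 40 N, if the wrist force passes 120 N, or if a joint passes its speed limit or range.

### The arm

A 6-joint arm with a two-finger parallel gripper is mounted at the origin on a cart in front of the work surface, level with it; the furniture and walls round the work are solid. World frame = base frame: x ahead of the robot, y to its left, z up, the work surface at z = 0. Lengths are in m, angles in rad, forces in N, time in s.
With the tool pointing down it reaches from about 0.275 to 0.725 m from the base axis. Payload 15.9 kg.
Tool frame: the origin (TCP) lies midway between the tips of the shut fingers; the grasp point (between the pads) lies manip.grip_point_offset behind it (manip.grip_point_offset is the distance from the TCP to the grasp point, in m); y points along the fingers, z is the direction in which the jaws open and shut, and the axes are right-handed (so a half turn about y gives the same grasp; the last joint's range is limited). The gripper opens to 85 mm and grips with 20 to 120 N. Pads are 22 mm wide; open, the fingers measure 114 mm over their backs; the gripper's body (76 mm by 85 mm) begins 54 mm behind the grasp point. The pads swing forward as they close: fully open they stand 13 mm farther back than shut.
Start: joints at [-1.196, 0.213, -0.034, 1.323, 0, 1.571], TCP at [0.183, -0.465, 0.231] pointing down, gripper open.
Joint ranges: [-2.98, 2.98], [-0.74, 1.72], [-1.14, 1.35], [-2.1, 2.04], [-1.57, 1.44], [-3.14, 3.14]. Speed limits (rad/s): [1.89, 1.89, 2.39, 2.57, 3.14, 3.14].

### API

Orientations are given as a unit quaternion [x, y, z, w].
In Python, from plant import manip gives the robot as it stands.
- The arm moves only by the tool step_arm, never from a script. Its argument "series" is a list of rows, each a list of 7 numbers: the shift along the tool's x, y, z in cm, then the turn, a rotation vector about the tool's x, y, z in rad, then the closure, from -1 (fully open) to 1 (shut). In form: [[tx, ty, tz, ax, ay, az, hand], ...]. A call has 1 to 12 rows; each row is the pose to reach, as a shift and turn from the pose commanded when the call began, along the tool's axes at that moment; what a row does not reach only later rows make up. A row lasts 1/10 s, in which the tool goes at most 50 mm and 8.59 degrees, less where a joint would pass 70% of its speed; a pose out of reach is approached as far as the arm can. A call with a gripper value outside its range is refused whole. The fingers move at their own pace and stop on an object; the grip force is fixed at half the most. Time passes only in rows, so rows that repeat a pose let the fingers close. It gives the time, the measured TCP pose, the force and the opening at its end, in the units of the state.
- manip.get_obs(): the state, without advancing time (a new reading comes with each control period).
- manip.get_image(name): name is "scene" or "side" or "wrist"; returns the picture (420x560x3 uint8, blue, green, red); there is no depth.
- manip.camera_info(name): a dict with "mtx" (3x3 intrinsics, pixels), "k1" (the pictures are not rectified: a ray, as slopes to the right and down, at radius r is drawn at 1 + k1 r^2 times it, then the intrinsics apply), "R" (3x3) and "t" (3): a world point X has camera coordinates R X + t; the wrist camera has in their place "tool_from_camera" (4x4, takes a point from camera to tool coordinates, whose origin is the TCP and whose axes are the tool frame's). Camera axes: x right, y down, z forward; pixel columns grow to the right and rows downward; lengths in m; the calibration is good to about 2 mm. A picture is of the moment at which its call begins: read the wrist's pose just before it. camera_info takes no time and is no camera call.
- manip.close_job(): hands the job in, once; it reports no verdict.
The state is a dict: "time_s": time; "qpos": joint angles; "dq": joint speeds; "joint_torque": joint torques, N m; "eef_pos": TCP position; "tool_rot": TCP orientation; "ft_force": force on the tool from outside, world axes, zero at the start; "ft_torque": the same for the moment, N m; "grip_width": finger opening in m.
Only numpy, scipy, OpenCV 4.12 (cv2) and the standard library are available. Lean on these libraries where they do the work, as an engineer would, in place of code of your own. Each camera call takes 0.05 s, during which the arm holds its last target.

## Working session

There is one attempt and no reset: what is moved stays moved. The work goes in short steps, Python scripts to look and compute and a tool call to move; the robot and the scene stay as the last step left them, time stands still between calls to the robot, and variables do not carry over. Pictures are saved under pics/ and viewed, and the job is handed in when it is done.

Besides the shell and the picture viewer there is one more tool, called after "Call:" as a command line: name --pt "numbers of a row" for each row, then --argument value for the rest. step_arm: Moves the arm, as the interface text tells. Its arguments: {"type":"object","properties":{"series":{"type":"array","items":{"type":"array","items":{"type":"number"}}}},"required":["series"]}

```bash
ls; mkdir -p pics; cat > h.py <<'E'
import numpy as np,cv2
from plant import manip
from scipy.spatial.transform import Rotation as Ro
def snap(n,f):
    o=manip.get_obs(); im=manip.get_image(n); cv2.imwrite('pics/'+f,im); return o,im
def cam(n,o=None):
    c=manip.camera_info(n); K=np.array(c['mtx']);k1=c['k1']
    if 'R' in c: R=np.array(c['R']);t=np.array(c['t'])
    else:
        T=np.array(c['tool_from_camera']);W=np.eye(4);W[:3,:3]=Ro.from_quat(o['tool_rot']).as_matrix();W[:3,3]=o['eef_pos']
        M=np.linalg.inv(W@T);R=M[:3,:3];t=M[:3,3]
    return K,k1,R,t
def proj(c,X):
    K,k1,R,t=c;p=np.atleast_2d(X)@R.T+t;s=p[:,:2]/p[:,2:];s=s*(1+k1*(s**2).sum(1,keepdims=True))
    return s@K[:2,:2].T+K[:2,2]
def ray(c,uv):
    K,k1,R,t=c
    s=np.linalg.solve(K[:2,:2],np.array(uv,float)-K[:2,2]);u=s.copy()
    for _ in range(20):u=s/(1+k1*(u@u))
    d=R.T@np.array([u[0],u[1],1]);return -R.T@t,d/np.linalg.norm(d)
def onz(c,uv,z):
    o,d=ray(c,uv);return o+d*(z-o[2])/d[2]
def tri(rs):
    A=np.zeros((3,3));b=np.zeros(3)
    for o,d in rs:
        P=np.eye(3)-np.outer(d,d);A+=P;b+=P@o
    X=np.linalg.solve(A,b);return X,[np.linalg.norm((np.eye(3)-np.outer(d,d))@(X-o)) for o,d in rs]
E
python3 - <<'E'
from h import *
for n in ['scene','side','wrist']:
    o,im=snap(n,n+'0.png')
print(o, manip.grip_point_offset)
for n in ['scene','side','wrist']:
    c=cam(n,o);print(n,c[0].tolist(),c[1],(-c[2].T@c[3]).round(3),c[2].round(3).tolist())
E
```

```text
pics
{'time_s': 0.1, 'qpos': array([-1.19600619e+00,  2.13298821e-01, -3.49798197e-02,  1.32354725e+00,
        1.19122826e-06,  1.57081588e+00]), 'dq': array([ 0.00041455,  0.00059618,  0.00155694, -0.00204774, -0.00072187,
        0.00169337]), 'joint_torque': array([-8.27288550e-04, -6.87245250e+01,  4.87807739e+01,  1.21565396e-02,
        1.14546324e-05, -2.78678380e-05]), 'eef_pos': array([ 0.18292049, -0.4649909 ,  0.23087629]), 'tool_rot': array([-0.13179473,  0.69508628, -0.69437085,  0.13165992]), 'ft_force': array([ 0.13886349, -0.04815225, -0.48632484]), 'ft_torque': array([ 0.04416795, -0.0979115 ,  0.04038825]), 'grip_width': 0.08533679794807697} 0.0187
scene [[438.72042477774556, 0.0, 274.64559065321504], [0.0, 438.72042477774556, 217.17105039519078], [0.0, 0.0, 1.0]] -0.03599324429452275 [0.186 0.67  0.592] [[-0.909, -0.416, 0.005], [-0.219, 0.468, -0.856], [0.354, -0.779, -0.517]]
side [[466.4199141693351, 0.0, 277.7179621164056], [0.0, 466.4199141693351, 210.636130169297], [0.0, 0.0, 1.0]] -0.10320483113657282 [ 0.249 -0.868  0.75 ] [[0.949, -0.314, -0.004], [-0.194, -0.575, -0.795], [0.247, 0.755, -0.607]]
wrist [[336.6937917235728, 0.0, 279.4881863274486], [0.0, 336.6937917235728, 205.1678735952056], [0.0, 0.0, 1.0]] -0.008350705882105378 [ 0.253 -0.438  0.372] [[0.366, -0.931, -0.001], [-0.891, -0.351, 0.29], [-0.27, -0.106, -0.957]]
```

View pics/scene0.png

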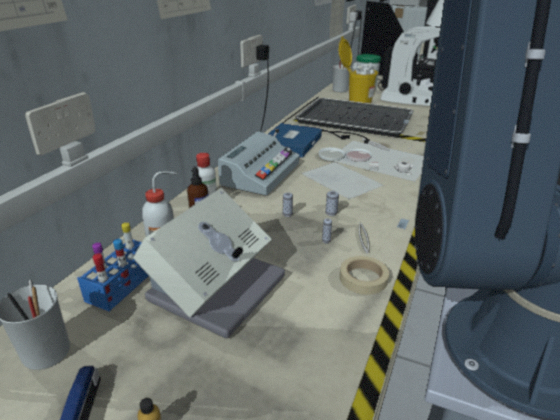

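View pics/side0.png

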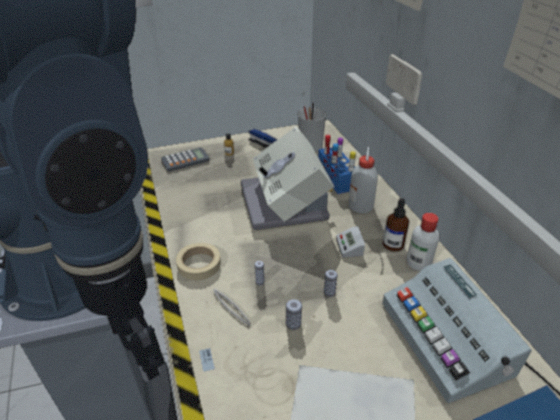

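View pics/wrist0.png

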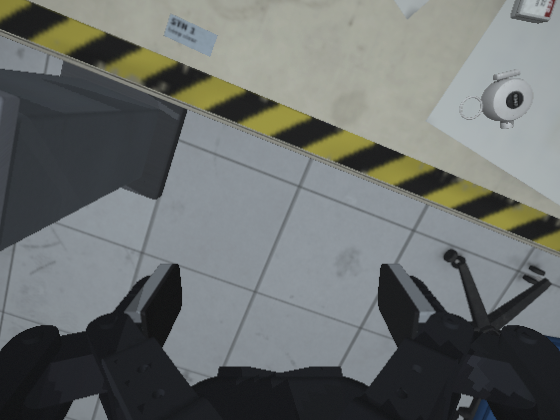

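```bash
python3 - <<'E'
import cv2
a=cv2.imread('pics/scene0.png')
cv2.imwrite('pics/z1.png',cv2.resize(a[180:340,130:400],None,fx=2.9,fy=2.9,interpolation=cv2.INTER_CUBIC))
a=cv2.imread('pics/side0.png')
cv2.imwrite('pics/z2.png',cv2.resize(a[120:340,200:380],None,fx=2.7,fy=2.7,interpolation=cv2.INTER_CUBIC))
E
```

```text
(no output)
```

View pics/z1.png

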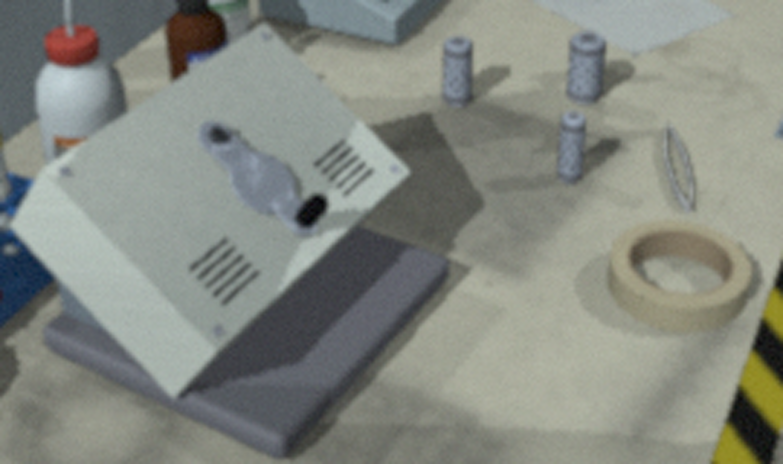

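View pics/z2.png

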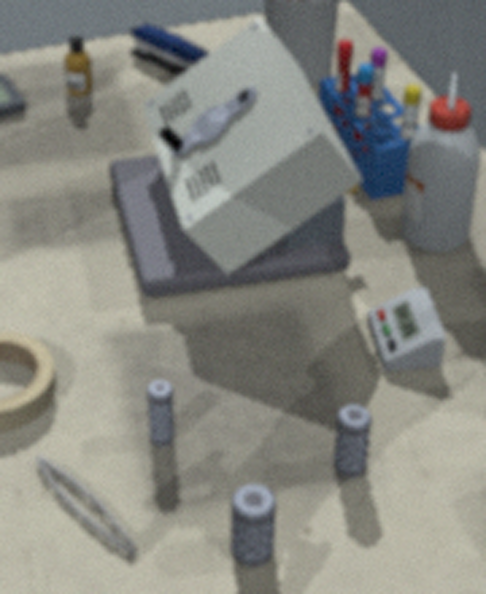

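```bash
python3 - <<'E'
from h import *
cs,cd=cam('scene'),cam('side')
s1={'A':(266,36),'B':(397,170),'C':(218,330),'D':(65,172),'piv':(217,133),'knobtop':(317,205)}
s2={'A':(310,132),'B':(187,218),'C':(155,103),'D':(258,28),'piv':(245,97),'knobtop':(168,139)}
P={}
for k in s1:
    u=(np.array(s1[k])+.5)/2.9+[130,180]-.5; v=(np.array(s2[k])+.5)/2.7+[200,120]-.5
    X,e=tri([ray(cs,u),ray(cd,v)]);P[k]=X;print(k,X.round(4),np.round(e[0]*1000,1))
A,B,C,D=[P[k] for k in 'ABCD']
print(np.linalg.norm(A-B),np.linalg.norm(D-C),np.linalg.norm(A-D),np.linalg.norm(B-C))
up=((A-B)+(D-C));yl=(C-B)+(D-A)
for v in(up,yl):print(v/np.linalg.norm(v), np.degrees(np.arctan2(v[1],v[0])))
n=np.cross(up,yl);n/=np.linalg.norm(n);print('n',n,np.degrees(np.arccos(n[2])))
print(np.mean([A,B,C,D],axis=0), (P['piv']-A)@n,(P['knobtop']-A)@n)
# cartridges: masks
for nm,c,z,pts in [('scene',cs,0,None),]:
    pass
t1={'a':((457,43),(457,103)),'b':((587,40),(585,100)),'c':((572,118),(571,179))}
t2={'c':((160,387),(160,441)),'a':((353,413),(352,472)),'b':((254,495),(253,560))}
for k in t1:
    u=np.array(t1[k][0])/2.9+[130,180]; v=np.array(t2[k][0])/2.7+[200,120]
    X,e=tri([ray(cs,u),ray(cd,v)]);print(k,X.round(4),e[0].round(4),onz(cs,u,.06).round(4),onz(cd,v,.06).round(4))
E
```

```text
A [ 0.6188 -0.0157  0.1666] 0.0
B [ 0.5097 -0.0028  0.0907] 0.3
C [0.5356 0.1942 0.0906] 2.8
D [0.6425 0.1823 0.1645] 0.9
piv [0.596  0.0866 0.1489] 0.5
knobtop [0.5214 0.0898 0.116 ] 0.6
0.13351343536988947 0.1304954903491315 0.19947925160525484 0.19870521384646578
[ 0.81801492 -0.09372036  0.56751043] -6.535906629429704
[ 0.12457208  0.99219523 -0.00551583] 82.84384596739802
n [-0.5625736   0.07520925  0.82331921] 34.58154714121339
[0.57666564 0.08949172 0.12808058] 0.005933784557530279 0.021017234444681458
a [ 0.5669 -0.2472  0.0598] 0.0005 [ 0.5662 -0.2466  0.06  ] [ 0.5673 -0.2471  0.06  ]
b [ 0.4654 -0.3014  0.0602] 0.0015 [ 0.4639 -0.301   0.06  ] [ 0.467  -0.3007  0.06  ]
c [ 0.4344 -0.1713  0.0589] 0.0006 [ 0.4332 -0.1693  0.06  ] [ 0.4348 -0.1721  0.06  ]
```

```bash
cat >> h.py <<'E'
yaw=np.radians(-6.9);s,c_=np.sin(np.radians(35)),np.cos(np.radians(35))
hx=np.array([np.cos(yaw),np.sin(yaw),0]);UP=hx*c_+np.array([0,0,s]);YL=np.array([-np.sin(yaw),np.cos(yaw),0]);N=np.cross(UP,YL)
FC=np.array([.5767,.0895,.1280]);PORT=FC-.015*UP;PIV=FC+.027*UP
def mat(y,z):
    y=y/np.linalg.norm(y);z=z-y*(z@y);z/=np.linalg.norm(z);return np.column_stack([np.cross(y,z),y,z])
def go(p,Rm):
    o=manip.get_obs();R0=Ro.from_quat(o['tool_rot']);R0m=R0.as_matrix()
    d=R0m.T@(np.array(p)-o['eef_pos'])*100;r=(R0.inv()*Ro.from_matrix(Rm)).as_rotvec()
    print('cm',d.round(2),'rot',r.round(3));return d,r
E
python3 - <<'E'
from h import *
o=manip.get_obs();print(Ro.from_quat(o['tool_rot']).as_matrix().round(3))
print(np.array(manip.camera_info('wrist')['tool_from_camera']).round(3))
k=np.array([.5214,.0898,.116]);q=k-PORT;print('knob',q@UP,q@YL,q@N); q=np.array([.596,.0866,.1489])-PORT;print(q@UP,q@YL,q@N)
print(UP,YL,N,PORT)
R=mat(-N,YL)
kn=PORT-.036*UP+N*.012
print(kn); go(kn+N*.05,R);go(kn+N*.05,mat(-N,-YL))
E
```

```text
[[-0.931 -0.     0.366]
 [-0.366  0.001 -0.931]
 [-0.    -1.    -0.001]]
[[-0.     0.957  0.29  -0.075]
 [-0.    -0.29   0.957 -0.141]
 [ 1.     0.     0.     0.   ]
 [ 0.     0.     0.     1.   ]]
knob -0.036883462436030225 -0.006345739984977146 0.0216798964409912
0.04296826817560286 -0.0005603553020867075 0.005930596697886572
[ 0.81321921 -0.09841034  0.57357644] [0.12013684 0.99275734 0.        ] [-0.56942222  0.06890766  0.81915204] [0.56450171 0.09097616 0.11939635]
[0.52839275 0.09534582 0.10857743]
cm [-50.14   8.17 -40.86] rot [ 0.801 -2.539 -0.203]
cm [-50.14   8.17 -40.86] rot [0.152 0.479 0.598]
```

```bash
python3 - <<'E'
from h import *
R=mat(-N,-YL);go(PORT-.036*UP+N*.11,R)
E
```

```text
cm [-47.72   4.24 -42.17] rot [0.152 0.479 0.598]
```

Call:
step_arm --pt "-47.7 4.2 -42.2 0.152 0.479 0.598 0.3" --pt "-47.7 4.2 -42.2 0.152 0.479 0.598 0.3" --pt "-47.7 4.2 -42.2 0.152 0.479 0.598 0.3" --pt "-47.7 4.2 -42.2 0.152 0.479 0.598 0.3" --pt "-47.7 4.2 -42.2 0.152 0.479 0.598 0.3" --pt "-47.7 4.2 -42.2 0.152 0.479 0.598 0.3" --pt "-47.7 4.2 -42.2 0.152 0.479 0.598 0.3" --pt "-47.7 4.2 -42.2 0.152 0.479 0.598 0.3" --pt "-47.7 4.2 -42.2 0.152 0.479 0.598 0.3" --pt "-47.7 4.2 -42.2 0.152 0.479 0.598 0.3" --pt "-47.7 4.2 -42.2 0.152 0.479 0.598 0.3" --pt "-47.7 4.2 -42.2 0.152 0.479 0.598 0.3"

```text
time_s: 1.35
eef_pos: [0.3991, -0.0522, 0.1984]
tool_rot: [-0.25, -0.662, 0.685, -0.174]
ft_force: [1.0, -1.1, 0.2]
grip_width: 0.0302
```

Call:
step_arm --pt "0 0 0 0 0 0 0.3" --pt "0 0 0 0 0 0 0.3" --pt "0 0 0 0 0 0 0.3"

```text
time_s: 1.65
eef_pos: [0.3985, -0.054, 0.1981]
tool_rot: [-0.25, -0.662, 0.686, -0.173]
ft_force: [1.1, -0.7, -0.4]
grip_width: 0.0299
```

```bash
python3 - <<'E'
from h import *
R=mat(-N,-YL);go(PORT-.036*UP+N*.11,R)
o,im=snap('wrist','w1.png');print(o['time_s'],o['eef_pos'],o['grip_width'],o['dq'].round(3),o['ft_force'])
E
```

```text
cm [ -4.06   3.96 -16.35] rot [0.004 0.006 0.003]
1.65 [ 0.39850134 -0.05402262  0.1980971 ] 0.029902027360829562 [-0.025 -0.002  0.002 -0.001 -0.001  0.003] [ 1.08629813 -0.70611097 -0.35736982]
```

View pics/w1.png

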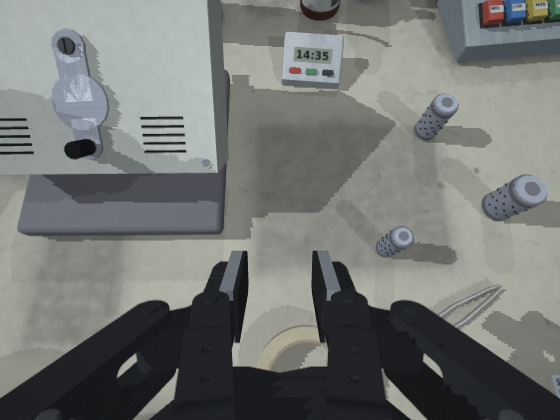

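```bash
python3 - <<'E'
from h import *
o=manip.get_obs();c=cam('wrist',o)
for uv in [(446,103),(531,187),(401,236)]:print(onz(c,uv,.06).round(4))
def onface(uv,h):
    a,d=ray(c,uv);X=a+d*(((PORT+h*N-a)@N)/(d@N));q=X-PORT;return (q@UP*1000).round(1),(q@YL*1000).round(1)
print(onface((67,45),.009),onface((93,149),.029),onface((69,150),.029),onface((206,163),0.001),onface((213,172),0))
E
```

```text
[ 0.5647 -0.246   0.06  ]
[ 0.4652 -0.3015  0.06  ]
[ 0.4329 -0.1682  0.06  ]
(np.float64(40.5), np.float64(0.1)) (np.float64(-36.3), np.float64(-18.9)) (np.float64(-37.1), np.float64(0.0)) (np.float64(-51.7), np.float64(-99.8)) (np.float64(-59.8), np.float64(-105.3))
```

Call:
step_arm --pt "-4.1 2.0 -16.4 0.004 0.006 0.003 0.3" --pt "-4.1 2.0 -16.4 0.004 0.006 0.003 0.3" --pt "-4.1 2.0 -16.4 0.004 0.006 0.003 0.3" --pt "-4.1 2.0 -16.4 0.004 0.006 0.003 0.3" --pt "-4.1 2.0 -16.4 0.004 0.006 0.003 0.3" --pt "-4.1 2.0 -16.4 0.004 0.006 0.003 0.3" --pt "-4.1 2.0 -16.4 0.004 0.006 0.003 0.3" --pt "-4.1 2.0 -16.4 0.004 0.006 0.003 0.3"

```text
time_s: 2.5
eef_pos: [0.452, -0.0259, 0.2051]
tool_rot: [-0.233, -0.671, 0.678, -0.192]
ft_force: [0.8, 0.4, 0.1]
grip_width: 0.0299
```

```bash
python3 - <<'E'
from h import *
R=mat(-N,-YL);go(PORT-.036*UP+N*.05,R)
o,im=snap('wrist','w2.png');print(o['time_s'],o['eef_pos'],o['grip_width'],o['dq'].round(3),o['ft_force'])
E
```

```text
cm [ -0.08   8.16 -12.63] rot [ 0.042  0.047 -0.   ]
2.5 [ 0.45198353 -0.02592382  0.20506971] 0.029856938826818596 [ 0.007  0.023  0.014 -0.009  0.    -0.   ] [0.81239178 0.38129416 0.06417319]
```

View pics/w2.png

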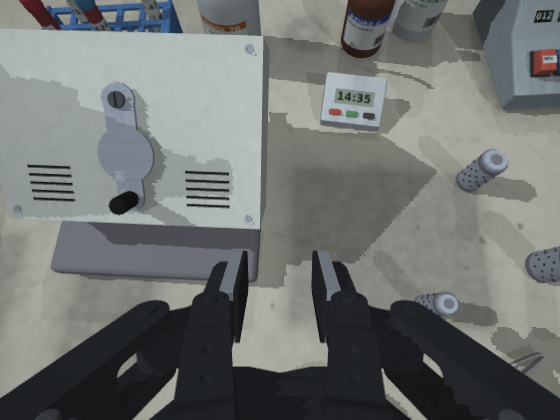

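```bash
python3 - <<'E'
from h import *
print(manip.get_obs()['qpos'].round(3))
E
```

```text
[-0.064 -0.404 -0.857  0.506  0.01   3.141]
```

Call:
step_arm --pt "0 4 -6 0 0 0 0.3" --pt "0 4 -6 0 0 0 0.3" --pt "0 4 -6 0 0 0 0.3" --pt "0 4 -6 0 0 0 0.3"

```text
time_s: 2.95
eef_pos: [0.4774, -0.004, 0.1729]
tool_rot: [0.217, 0.677, -0.671, 0.208]
ft_force: [0.1, 0.6, 0.4]
grip_width: 0.0298
```

```bash
python3 - <<'E'
from h import *
print(manip.get_obs()['qpos'].round(3))
R=mat(-N,-YL);go(PORT-.036*UP+N*.05,R)
E
```

```text
[-0.018 -0.311 -0.892  0.379  0.015  3.141]
cm [ -0.36   4.44 -10.18] rot [0.073 0.085 0.001]
```

Call:
step_arm --pt "0 -5 0 0 -0.15 0 0.3" --pt "0 -6 0 0 -0.3 0 0.3" --pt "0 -6 0 0 -0.45 0 0.3" --pt "0 -6 0 0 -0.6 0 0.3" --pt "0 -6 0 0 -0.75 0 0.3" --pt "0 -6 0 0 -0.9 0 0.3" --pt "0 -6 0 0 -1.05 0 0.3" --pt "0 -6 0 0 -1.2 0 0.3" --pt "0 -6 0 0 -1.35 0 0.3" --pt "0 -6 0 0 -1.5 0 0.3" --pt "0 -6 0 0 -1.5 0 0.3"

```text
time_s: 4.05
eef_pos: [0.4432, -0.0045, 0.223]
tool_rot: [0.299, -0.352, 0.639, -0.615]
ft_force: [0.4, -0.1, 0.7]
grip_width: 0.03
```

```bash
python3 - <<'E'
from h import *
print(manip.get_obs()['qpos'].round(3))
R=mat(-N,YL);go(PORT-.036*UP+N*.11,R)
E
```

```text
[-0.022 -0.441 -0.83   0.569  0.017  1.635]
cm [-10.65   4.52  -0.43] rot [-0.056 -1.554 -0.058]
```

Call:
step_arm --pt "-10.6 4.5 -0.4 -0.056 -1.554 -0.058 0.3" --pt "-10.6 4.5 -0.4 -0.056 -1.554 -0.058 0.3" --pt "-10.6 4.5 -0.4 -0.056 -1.554 -0.058 0.3" --pt "-10.6 4.5 -0.4 -0.056 -1.554 -0.058 0.3" --pt "-10.6 4.5 -0.4 -0.056 -1.554 -0.058 0.3" --pt "-10.6 4.5 -0.4 -0.056 -1.554 -0.058 0.3" --pt "-10.6 4.5 -0.4 -0.056 -1.554 -0.058 0.3" --pt "-10.6 4.5 -0.4 -0.056 -1.554 -0.058 0.3" --pt "-10.6 4.5 -0.4 -0.056 -1.554 -0.058 0.3" --pt "-10.6 4.5 -0.4 -0.056 -1.554 -0.058 0.3" --pt "-10.6 4.5 -0.4 -0.056 -1.554 -0.058 0.3" --pt "-10.6 4.5 -0.4 -0.056 -1.554 -0.058 0.3"

```text
time_s: 5.25
eef_pos: [0.4729, 0.1019, 0.1889]
tool_rot: [0.685, 0.17, 0.254, -0.661]
ft_force: [0.3, 0.2, 0.0]
grip_width: 0.0298
```

```bash
python3 - <<'E'
from h import *
R=mat(-N,YL);go(PORT-.036*UP+N*.05,R)
o,im=snap('wrist','w3.png');print(o['time_s'],o['eef_pos'],o['qpos'].round(3),o['ft_force'])
E
```

```text
cm [-0.03  5.98  0.02] rot [-0.001 -0.005 -0.001]
5.25 [0.47293034 0.10185074 0.18890291] [ 0.398 -0.26  -0.803  0.482 -0.287  0.442] [0.31974847 0.17665702 0.0237986 ]
```

View pics/w3.png

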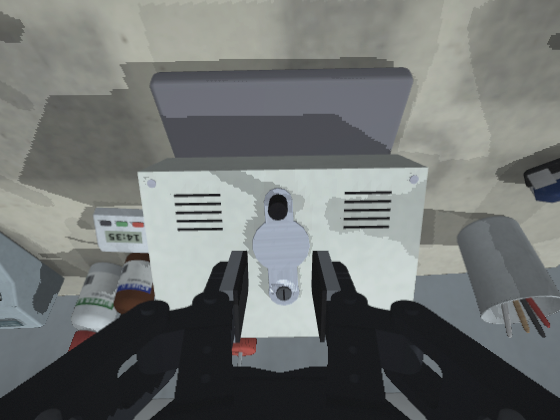

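```bash
python3 - <<'E'
from h import *
o=manip.get_obs();c=cam('wrist',o)
def onface(uv,h):
    a,d=ray(c,uv);X=a+d*(((PORT+h*N-a)@N)/(d@N));q=X-PORT;return (q@UP*1000).round(1),(q@YL*1000).round(1)
for uv,h in [((284,293),.009),((277.5,210),.029),((277.5,202),.017),((151,183),.001),((413,179),.001),((138.5,170.5),0),((427,168),0)]:print(uv,onface(uv,h))
E
```

```text
(284, 293) (np.float64(38.8), np.float64(3.2))
(277.5, 210) (np.float64(-38.8), np.float64(-1.2))
(277.5, 202) (np.float64(-41.0), np.float64(-1.2))
(151, 183) (np.float64(-52.2), np.float64(-97.6))
(413, 179) (np.float64(-53.7), np.float64(101.7))
(138.5, 170.5) (np.float64(-61.8), np.float64(-106.3))
(427, 168) (np.float64(-61.9), np.float64(111.9))
```

```bash
sed -i 's/^FC=.*/FC=np.array([.5767,.0895,.1280])-.002*UP+.0025*YL;PORT=FC-.015*UP;PIV=FC+.027*UP/' h.py; cat >> h.py <<'E'
def arc(th,h,r=.078): return PIV+r*(-np.cos(th)*UP-np.sin(th)*YL)+h*N
def onface(c,uv,h):
    a,d=ray(c,uv);X=a+d*(((PORT+h*N-a)@N)/(d@N));q=X-PORT;return (q@UP*1000).round(1),(q@YL*1000).round(1)
def where():
    o=manip.get_obs();q=o['eef_pos']-PORT;print('t',o['time_s'],'port mm',(1000*np.array([q@UP,q@YL,q@N])).round(1),'F',o['ft_force'].round(1),'w',o['grip_width'].round(4),'q',o['qpos'].round(2))
E
python3 - <<'E'
from h import *
where();go(arc(.045,.010),mat(-N,YL))
E
```

```text
Traceback (most recent call last):
  File "h.py", line 41, in where
    o=manip.get_obs();q=o['eef_pos']-PORT;print('t',o['time_s'],'port mm',(1000*np.array([q@UP,q@YL,q@N])).round(1),'F',o['ft_force'].round(1),'w',o['grip_width'].round(4),'q',o['qpos'].round(2))
                                                                                                                                                   ^^^^^^^^^^^^^^^^^^^^^
AttributeError: 'float' object has no attribute 'round'
```

```bash
sed -i "s/o\['grip_width'\].round(4)/round(o['grip_width'],4)/" h.py
python3 - <<'E'
from h import *
where();go(arc(.045,.010),mat(-N,YL))
E
```

```text
t 5.3 port mm [-33.7  -2.7 109.8] F [-0.4 -0.4  0.3] w 0.0302 q [ 0.4  -0.26 -0.8   0.48 -0.29  0.45]
cm [-0.22  9.98 -0.09] rot [-0.001 -0.008 -0.001]
```

Call:
step_arm --pt "-0.3 3 -0.1 0 0 0 0.3" --pt "-0.3 6 -0.1 0 0 0 0.3" --pt "-0.3 8 -0.1 0 0 0 0.3" --pt "-0.3 9 -0.1 0 0 0 0.3" --pt "-0.3 10 -0.1 0 0 0 0.3" --pt "-0.3 10 -0.1 0 0 0 0.3" --pt "-0.3 10 -0.1 0 0 0 0.5" --pt "-0.3 10 -0.1 0 0 0 0.5" --pt "-0.3 10 -0.1 0 0 0 0.5"

```text
time_s: 6.2
eef_pos: [0.5274, 0.0947, 0.1053]
tool_rot: [0.685, 0.171, 0.253, -0.661]
ft_force: [-0.1, 0.2, 1.1]
grip_width: 0.0214
```

```bash
python3 - <<'E'
from h import *
where()
for t in (.1,.2,.3,-.1,-.2):go(arc(t,.010),mat(-N,YL))
o,im=snap('wrist','w4.png')
E
```

```text
t 6.2 port mm [-36.6  -3.3   9.9] F [-0.1  0.2  1.1] w 0.0214 q [ 0.32 -0.04 -0.88  0.17 -0.25  0.37]
cm [ 0.1  -0.01 -0.45] rot [-0.001 -0.003 -0.001]
cm [ 0.22 -0.01 -1.22] rot [-0.001 -0.003 -0.001]
cm [ 0.41 -0.01 -1.97] rot [-0.001 -0.003 -0.001]
cm [ 0.1  -0.01  1.11] rot [-0.001 -0.003 -0.001]
cm [ 0.21 -0.01  1.88] rot [-0.001 -0.003 -0.001]
```

View pics/w4.png

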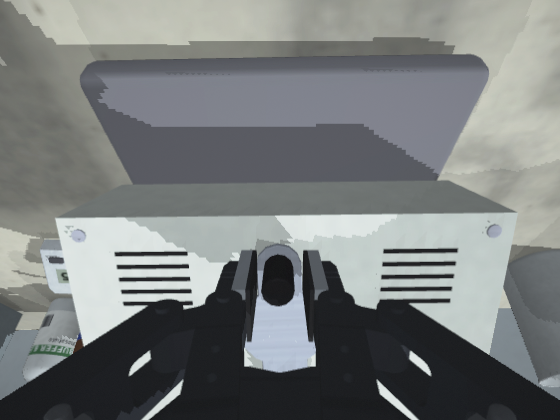

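Call:
step_arm --pt "0 0 -0.2 0 0 0 0.5" --pt "0 0 -0.4 0 0 0 0.5" --pt "0.05 0 -0.6 0 0 0 0.5" --pt "0.1 0 -0.8 0 0 0 0.5" --pt "0.1 0 -0.9 0 0 0 0.5" --pt "0.15 0 -1.0 0 0 0 0.5"

```text
time_s: 6.85
eef_pos: [0.5271, 0.0843, 0.1054]
tool_rot: [0.686, 0.171, 0.253, -0.661]
ft_force: [-1.6, 3.6, -0.8]
grip_width: 0.0214
```

Call:
step_arm --pt "0 0 -0.1 0 0 0 0.5" --pt "0 0 -0.2 0 0 0 0.5"

```text
time_s: 7.05
eef_pos: [0.5271, 0.083, 0.1055]
tool_rot: [0.685, 0.171, 0.253, -0.662]
ft_force: [0.1, 11.6, -2.3]
grip_width: 0.0215
```

```bash
python3 - <<'E'
from h import *
where()
E
```

```text
t 7.05 port mm [-35.6 -14.9   9.4] F [ 0.1 11.6 -2.3] w 0.0215 q [ 0.29 -0.05 -0.89  0.17 -0.23  0.34]
```

```bash
cat >> h.py <<'E'
def Rt(th): return mat(-N,np.cos(th)*YL-np.sin(th)*UP)
def rows(ths,h,r=.078,hand=.5):
    o=manip.get_obs();R0=Ro.from_quat(o['tool_rot']);L=[]
    for t in ths:
        d=R0.inv().apply(arc(t,h,r)-o['eef_pos'])*100;w=(R0.inv()*Ro.from_matrix(Rt(t))).as_rotvec()
        L.append([round(float(v),2) for v in [*d,*w]]+[hand])
    print(L)
E
python3 - <<'E'
from h import *
rows([.1,0]+list(np.arange(-.1,-1.56,-.1))+[-1.55],.010)
E
```

```text
[[-0.0, -0.06, 0.71, -0.0, -0.1, -0.0, 0.5], [-0.04, -0.06, 1.49, -0.0, -0.0, -0.0, 0.5], [-0.01, -0.06, 2.27, -0.0, 0.1, -0.0, 0.5], [0.11, -0.05, 3.04, -0.0, 0.2, -0.0, 0.5], [0.3, -0.05, 3.79, -0.0, 0.3, -0.0, 0.5], [0.57, -0.05, 4.53, -0.0, 0.4, -0.0, 0.5], [0.91, -0.05, 5.23, -0.0, 0.5, -0.0, 0.5], [1.31, -0.05, 5.9, -0.0, 0.6, -0.0, 0.5], [1.78, -0.05, 6.52, -0.0, 0.7, -0.0, 0.5], [2.31, -0.05, 7.09, -0.0, 0.8, -0.0, 0.5], [2.9, -0.05, 7.6, -0.0, 0.9, -0.0, 0.5], [3.53, -0.05, 8.06, -0.0, 1.0, -0.0, 0.5], [4.21, -0.05, 8.45, -0.0, 1.1, -0.0, 0.5], [4.92, -0.05, 8.77, -0.0, 1.2, -0.0, 0.5], [5.66, -0.05, 9.01, -0.0, 1.3, -0.0, 0.5], [6.42, -0.05, 9.19, -0.0, 1.4, -0.0, 0.5], [7.19, -0.05, 9.28, -0.0, 1.5, -0.0, 0.5], [7.58, -0.05, 9.3, -0.0, 1.55, -0.0, 0.5]]
```

Call:
step_arm --pt "0 -0.05 0.7 0 0 0 0.5" --pt "0 -0.05 1.5 0 0 0 0.5" --pt "0 -0.05 2.0 0 0.05 0 0.5" --pt "0 -0.05 2.3 0 0.1 0 0.5" --pt "0.05 -0.05 2.7 0 0.15 0 0.5" --pt "0.1 -0.05 3.0 0 0.2 0 0.5"

```text
time_s: 7.65
eef_pos: [0.5314, 0.1124, 0.1066]
tool_rot: [-0.657, -0.103, -0.321, 0.674]
ft_force: [-1.6, -2.6, 2.3]
grip_width: 0.021
```

Call:
step_arm --pt "0.05 0 0.1 0 0 0 0.5" --pt "0.05 0 0.3 0 0.03 0 0.5"

```text
time_s: 7.85
eef_pos: [0.5323, 0.1148, 0.107]
tool_rot: [-0.653, -0.094, -0.329, 0.676]
ft_force: [-1.7, -3.3, 0.5]
grip_width: 0.0213
```

```bash
python3 - <<'E'
from h import *
where()
rows(list(np.arange(-.35,-1.51,-.1))+[-1.55],.010)
E
```

```text
t 7.85 port mm [-33.7  17.3   9.8] F [-1.7 -3.3  0.5] w 0.0213 q [ 0.37 -0.02 -0.85  0.19 -0.27  0.64]
[[0.02, -0.02, 0.97, 0.0, 0.12, -0.0, 0.5], [0.15, -0.02, 1.74, 0.0, 0.22, -0.0, 0.5], [0.36, -0.02, 2.49, 0.0, 0.32, -0.0, 0.5], [0.64, -0.02, 3.22, 0.0, 0.42, -0.0, 0.5], [1.0, -0.02, 3.92, 0.0, 0.52, -0.0, 0.5], [1.42, -0.02, 4.57, 0.0, 0.62, -0.0, 0.5], [1.9, -0.03, 5.18, 0.0, 0.72, -0.0, 0.5], [2.44, -0.03, 5.74, 0.0, 0.82, -0.0, 0.5], [3.04, -0.03, 6.25, 0.0, 0.92, -0.0, 0.5], [3.68, -0.03, 6.69, 0.0, 1.02, -0.0, 0.5], [4.37, -0.03, 7.06, 0.0, 1.12, -0.0, 0.5], [5.08, -0.03, 7.37, 0.0, 1.22, -0.0, 0.5], [5.83, -0.03, 7.6, 0.0, 1.32, -0.0, 0.5]]
```

Past the hidden-stop angle with only about 3.5 N, so left is free.

Call:
step_arm --pt "0 0 1.0 0 0.12 0 0.5" --pt "0.15 0 1.75 0 0.22 0 0.5" --pt "0.35 0 2.5 0 0.32 0 0.5" --pt "0.65 0 3.2 0 0.42 0 0.5" --pt "1.0 0 3.9 0 0.52 0 0.5" --pt "1.4 0 4.6 0 0.62 0 0.5" --pt "1.9 0 5.2 0 0.72 0 0.5" --pt "2.45 0 5.75 0 0.82 0 0.5" --pt "3.05 0 6.25 0 0.92 0 0.5" --pt "3.7 0 6.7 0 1.02 0 0.5" --pt "4.4 0 7.05 0 1.12 0 0.5" --pt "5.1 0 7.35 0 1.22 0 0.5"

```text
time_s: 9.05
eef_pos: [0.5935, 0.1682, 0.1449]
tool_rot: [0.345, -0.312, 0.644, -0.608]
ft_force: [-4.3, 1.0, -0.4]
grip_width: 0.0212
```

```bash
python3 - <<'E'
from h import *
where()
rows([-1.45,-1.5,-1.55],.010)
E
```

```text
t 9.05 port mm [32.6 77.6  9.7] F [-4.3  1.  -0.4] w 0.0212 q [ 0.43  0.09 -0.62  0.33 -0.3   1.92]
[[0.02, -0.03, -0.0, 0.0, -0.0, -0.0, 0.5], [0.03, -0.03, 0.39, 0.0, 0.05, -0.0, 0.5], [0.06, -0.03, 0.78, 0.0, 0.1, -0.0, 0.5]]
```

Call:
step_arm --pt "0 0 0.4 0 0.05 0 0.5" --pt "0 0 0.4 0 0.05 0 0.5" --pt "0 0 0.0 0 0.05 0 0.3" --pt "0 -3 0.0 0 0.05 0 0.3" --pt "0 -7 0 0 0 0 0.3" --pt "0 -10 0 0 0 0 0.3" --pt "0 -10 0 0 0 0 0.3"

```text
time_s: 9.75
eef_pos: [0.5367, 0.1755, 0.2311]
tool_rot: [0.344, -0.309, 0.644, -0.61]
ft_force: [1.6, -0.1, -0.6]
grip_width: 0.0296
```

```bash
python3 - <<'E'
from h import *
where()
go(PORT+.10*N-.01*UP,Rt(0))
E
```

```text
t 9.75 port mm [ 35.2  78.  113.1] F [ 1.6 -0.1 -0.6] w 0.0296 q [ 0.5  -0.09 -0.56  0.58 -0.34  1.98]
cm [ 7.21  1.27 -5.42] rot [-0.005 -1.451 -0.   ]
```

Call:
step_arm --pt "7.2 1.3 -5.4 0 -1.451 0 -0.2" --pt "7.2 1.3 -5.4 0 -1.451 0 -0.2" --pt "7.2 1.3 -5.4 0 -1.451 0 -0.2" --pt "7.2 1.3 -5.4 0 -1.451 0 -0.2" --pt "7.2 1.3 -5.4 0 -1.451 0 -0.2" --pt "7.2 1.3 -5.4 0 -1.451 0 -0.2" --pt "7.2 1.3 -5.4 0 -1.451 0 -0.2" --pt "7.2 1.3 -5.4 0 -1.451 0 -0.2" --pt "7.2 1.3 -5.4 0 -1.451 0 -0.2" --pt "7.2 1.3 -5.4 0 -1.451 0 -0.2" --pt "7.2 1.3 -5.4 0 -1.451 0 -0.2" --pt "7.2 1.3 -5.4 0 -1.451 0 -0.2"

```text
time_s: 10.95
eef_pos: [0.4981, 0.1006, 0.1902]
tool_rot: [0.686, 0.17, 0.253, -0.661]
ft_force: [-0.3, -0.7, -0.8]
grip_width: 0.0507
```

```bash
python3 - <<'E'
from h import *
where()
o,im=snap('wrist','w5.png')
E
```

```text
t 10.95 port mm [-12.4  -0.9  96.5] F [-0.3 -0.7 -0.8] w 0.0507 q [ 0.37 -0.21 -0.76  0.46 -0.27  0.41]
```

View pics/w5.png

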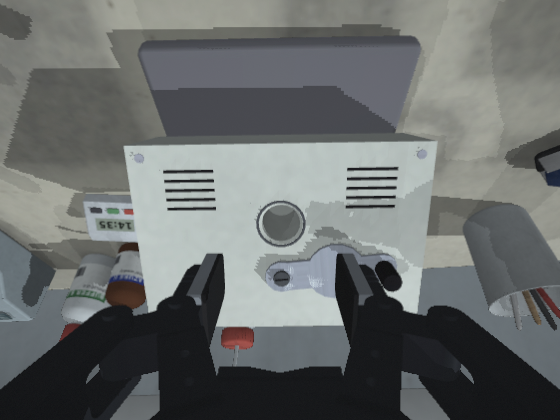

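```bash
python3 - <<'E'
from h import *
im=cv2.imread('pics/w5.png')
cv2.imwrite('pics/z5.png',cv2.resize(im[180:270,230:330],None,fx=6,fy=6,interpolation=cv2.INTER_CUBIC))
E
```

```text
(no output)
```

View pics/z5.png

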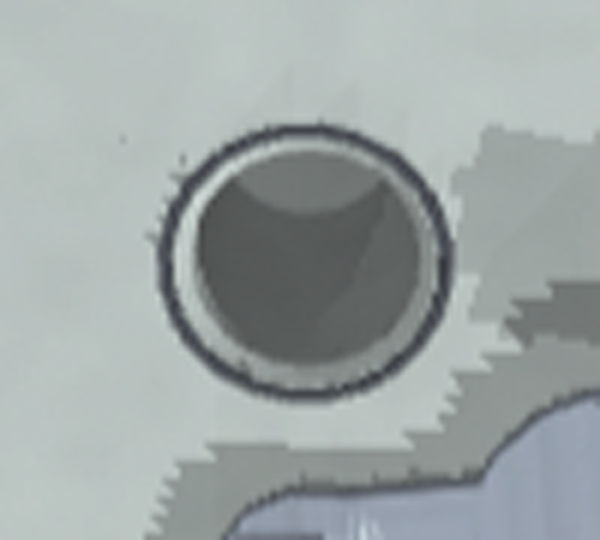

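```bash
python3 - <<'E'
from h import *
o=manip.get_obs();c=cam('wrist',o)
P=[(158,262),(455,262),(306,123),(306,403)]
f=lambda p:onface(c,((p[0]+.5)/6+229.5,(p[1]+.5)/6+179.5),0)
for p in P:print(f(p))
for p in [(195,258),(436,258),(308,150),(308,378)]:print('hole',f(p))
# corners & others
for uv,h in [((139,158),.001),((422,154),.001),((282,278.5),.009),((388,282),.029)]:print(onface(c,uv,h))
cs=cam('scene');cd=cam('side')
E
```

```text
(np.float64(-0.0), np.float64(-18.4))
(np.float64(0.1), np.float64(18.8))
(np.float64(-18.1), np.float64(0.2))
(np.float64(19.2), np.float64(0.1))
hole (np.float64(-0.5), np.float64(-13.7))
hole (np.float64(-0.5), np.float64(16.4))
hole (np.float64(-14.6), np.float64(0.4))
hole (np.float64(15.7), np.float64(0.4))
(np.float64(-49.6), np.float64(-99.8))
(np.float64(-51.8), np.float64(99.9))
(np.float64(41.4), np.float64(1.1))
(np.float64(33.3), np.float64(74.9))
```

```bash
sed -i 's/^FC=.*/FC=np.array([.5767,.0895,.1280])-.0015*UP+.0029*YL;PORT=FC-.015*UP;PIV=FC+.027*UP/' h.py; cat >> h.py <<'E'
CART=np.array([.565,-.2455,0]);az=np.arctan2(CART[1],CART[0]);ZC=np.array([-np.sin(az),np.cos(az),0]);RC=mat(np.array([0,0,-1.]),ZC)
E
python3 - <<'E'
from h import *
go([.47,.0,.28],Rt(0))
go([.53,-.23,.17],RC)
E
```

```text
cm [  3.86  -8.26 -10.31] rot [-0.    -0.003 -0.002]
cm [  4.79   5.74 -32.43] rot [-0.09   0.278  0.604]
```

Call:
step_arm --pt "2 -5 -4 0 0 0.05 -0.2" --pt "3.9 -8 -10 0 0 0.15 -0.2" --pt "3.9 -8 -13 0 0.1 0.3 -0.2" --pt "4.5 -3 -18 -0.09 0.278 0.604 -0.2" --pt "4.8 3 -26 -0.09 0.278 0.604 -0.2" --pt "4.8 5.7 -32.4 -0.09 0.278 0.604 -0.2" --pt "4.8 5.7 -32.4 -0.09 0.278 0.604 -0.2" --pt "4.8 5.7 -32.4 -0.09 0.278 0.604 -0.2" --pt "4.8 5.7 -32.4 -0.09 0.278 0.604 -0.2" --pt "4.8 5.7 -32.4 -0.09 0.278 0.604 -0.2" --pt "4.8 5.7 -32.4 -0.09 0.278 0.604 -0.2" --pt "4.8 5.7 -32.4 -0.09 0.278 0.604 -0.2"

```text
time_s: 12.2
eef_pos: [0.5308, -0.2289, 0.1716]
tool_rot: [0.693, -0.143, 0.144, -0.692]
ft_force: [0.3, 0.4, 0.9]
grip_width: 0.0516
```

```bash
python3 - <<'E'
from h import *
where();go([.53,-.23,.17],RC)
o,im=snap('wrist','w6.png')
print(o['eef_pos'])
E
```

```text
t 12.2 port mm [  35.6 -324.5   39.9] F [0.3 0.4 0.9] w 0.0516 q [-0.41  0.39  0.05  1.23 -0.    0.  ]
cm [-0.03  0.16 -0.13] rot [0.001 0.001 0.002]
[ 0.5308479  -0.22890863  0.17164092]
```

View pics/w6.png

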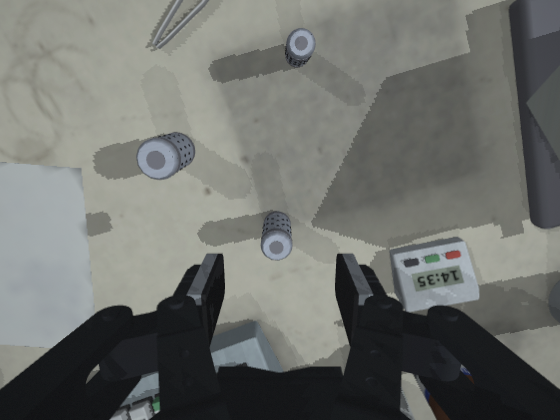

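```bash
python3 - <<'E'
from h import *
im=cv2.imread('pics/w6.png')
a=cv2.resize(im[10:80,270:340],None,fx=5,fy=5,interpolation=cv2.INTER_CUBIC)
b=cv2.resize(im[125:195,130:200],None,fx=5,fy=5,interpolation=cv2.INTER_CUBIC)
d=cv2.resize(im[205:275,245:315],None,fx=5,fy=5,interpolation=cv2.INTER_CUBIC)
cv2.imwrite('pics/z6.png',np.hstack([a,b])[:, :]);cv2.imwrite('pics/z6b.png',d)
E
```

View pics/z6.png

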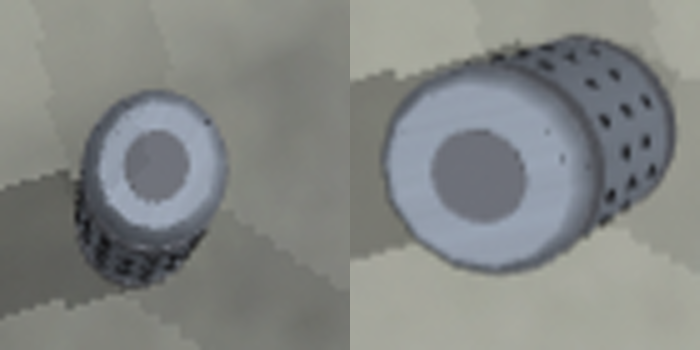

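View pics/z6b.png

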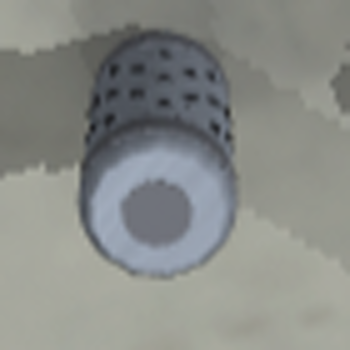

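```bash
python3 - <<'E'
from h import *
c=cam('wrist',manip.get_obs())
def w(l,r,z=.058):
    a=onz(c,l,z);b=onz(c,r,z);return np.linalg.norm(a-b)*1000,((a+b)/2).round(4)
g=lambda x,y,ox,oy:((x+.5)/5+ox-.5,(y+.5)/5+oy-.5)
print(w(g(82,165,270,10),g(227,165,270,10)))
print(w(g(35,165,130,125),g(252,165,130,125)))
print(w(g(81,195,245,205),g(237,195,245,205)))
print('mid dot',onz(c,g(157,213,245,205),.06),'small',onz(c,g(157,166,270,10),.06),'large',onz(c,g(128,176,130,125),.06))
E
```

```text
(np.float64(20.056104906356406), array([ 0.433 , -0.1703,  0.058 ]))
(np.float64(33.105836766066375), array([ 0.4639, -0.2999,  0.058 ]))
(np.float64(25.62965421519129), array([ 0.5645, -0.2457,  0.058 ]))
mid dot [ 0.56651546 -0.24690912  0.06      ] small [ 0.4335053  -0.17025808  0.06      ] large [ 0.46443438 -0.30211513  0.06      ]
```

```bash
sed -i 's/CART=np.array.*;az=/CART=np.array([.5658,-.2465,0]);az=/' h.py; python3 - <<'E'
from h import *
go(CART+[0,0,.09],RC);go(CART+[0,0,.034],RC)
E
```

```text
cm [ 3.88  8.19 -0.23] rot [0.001 0.003 0.002]
cm [ 3.87 13.79 -0.23] rot [0.001 0.003 0.002]
```

Call:
step_arm --pt "3.9 4 -0.2 0 0 0 -0.2" --pt "3.9 7 -0.2 0 0 0 -0.2" --pt "3.9 9 -0.2 0 0 0 -0.2" --pt "3.9 11 -0.2 0 0 0 -0.2" --pt "3.9 13 -0.2 0 0 0 -0.2" --pt "3.9 13.8 -0.2 0 0 0 -0.2" --pt "3.9 13.8 -0.2 0 0 0 -0.2" --pt "3.9 13.8 -0.2 0 0 0 -0.2"

```text
time_s: 13.05
eef_pos: [0.5664, -0.247, 0.0344]
tool_rot: [0.693, -0.143, 0.144, -0.692]
ft_force: [-0.1, -0.4, 0.8]
grip_width: 0.0512
```

```bash
python3 - <<'E'
from h import *
where();go(CART+[0,0,.034],RC)
o,im=snap('wrist','w7.png')
E
```

```text
t 13.05 port mm [ -12.5 -338.2  -94. ] F [-0.1 -0.4  0.8] w 0.0512 q [-0.41  0.55 -0.05  0.97 -0.   -0.  ]
cm [-0.07  0.04  0.02] rot [0.001 0.003 0.002]
```

View pics/w7.png

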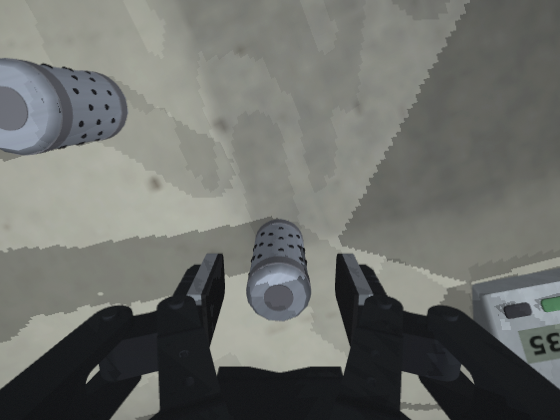

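Call:
step_arm --pt "0 0 0 0 0 0 1" --pt "0 0 0 0 0 0 1" --pt "0 0 0 0 0 0 1" --pt "0 0 0 0 0 0 1" --pt "0 0 0 0 0 0 1" --pt "0 -1.5 0 0 0 0 1" --pt "0 -4 0 0 0 0 1" --pt "0 -8 0 0 0 0 1" --pt "0 -8 0 0 0 0 1"

```text
time_s: 14.0
eef_pos: [0.5682, -0.2481, 0.1186]
tool_rot: [0.693, -0.14, 0.146, -0.691]
ft_force: [1.0, -1.2, -0.3]
grip_width: 0.0241
```

```bash
python3 - <<'E'
from h import *
where()
o,im=snap('wrist','w8.png')
go([.47,0.0,.24],mat(np.array([0,0,-1.])*.8-N*.2,YL))
go(PORT+.12*N,Rt(0))
E
```

```text
t 14.0 port mm [  37.4 -339.1  -26.1] F [ 1.  -1.2 -0.3] w 0.0241 q [-0.41  0.49  0.08  1.15 -0.   -0.  ]
cm [-18.7  -12.54  18.85] rot [ 0.019 -0.288 -0.112]
cm [-20.45 -10.24  29.25] rot [ 0.09  -0.278 -0.601]
```

View pics/w8.png

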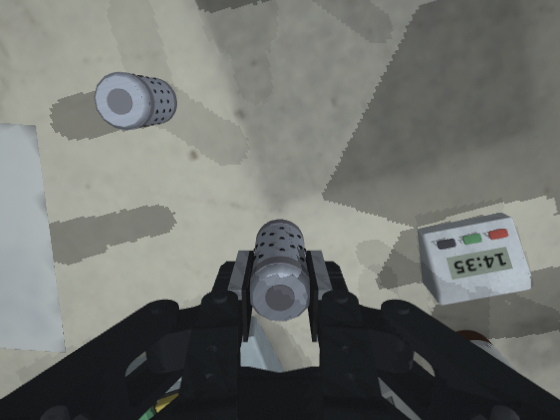

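Call:
step_arm --pt "0 -5 0 0 0 0 1" --pt "-3 -10 2 0 -0.03 -0.05 1" --pt "-7 -14 6 0 -0.08 -0.15 1" --pt "-11 -14 11 0.03 -0.14 -0.28 1" --pt "-15 -13 16 0.05 -0.2 -0.4 1" --pt "-18 -12 21 0.07 -0.25 -0.52 1" --pt "-20 -11 26 0.09 -0.278 -0.6 1" --pt "-20.4 -10.2 29.2 0.09 -0.278 -0.6 1" --pt "-20.4 -10.2 29.2 0.09 -0.278 -0.6 1" --pt "-20.4 -10.2 29.2 0.09 -0.278 -0.6 1" --pt "-20.4 -10.2 29.2 0.09 -0.278 -0.6 1" --pt "-20.4 -10.2 29.2 0.09 -0.278 -0.6 1"

```text
time_s: 15.25
eef_pos: [0.4937, 0.1035, 0.2135]
tool_rot: [0.686, 0.17, 0.25, -0.662]
ft_force: [-0.2, -0.6, -0.0]
grip_width: 0.0241
```

```bash
python3 - <<'E'
from h import *
where();go(PORT+.12*N,Rt(0));go(PORT+.045*N,Rt(0))
o,im=snap('wrist','w9.png');snap('side','s9.png')
E
```

```text
t 15.25 port mm [ -3.3   1.  118.3] F [-0.2 -0.6 -0. ] w 0.0241 q [ 0.37 -0.23 -0.72  0.54 -0.27  0.42]
cm [ 0.33 -0.17 -0.1 ] rot [-0.002  0.002 -0.007]
cm [ 0.38  7.32 -0.12] rot [-0.002  0.002 -0.007]
```

View pics/w9.png

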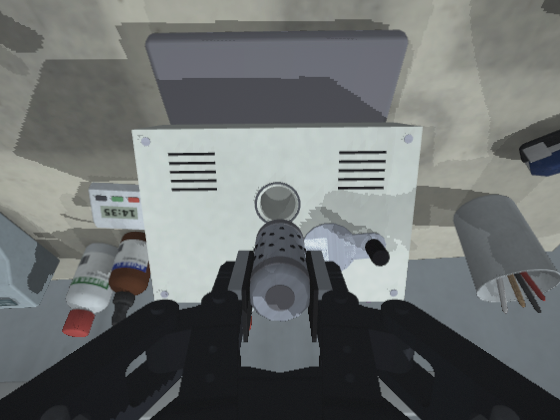

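```bash
python3 - <<'E'
import cv2
im=cv2.imread('pics/w9.png')
cv2.imwrite('pics/z9.png',cv2.resize(im[175:330,225:335],None,fx=5,fy=5,interpolation=cv2.INTER_CUBIC)[:,:])
E
```

```text
(no output)
```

View pics/z9.png

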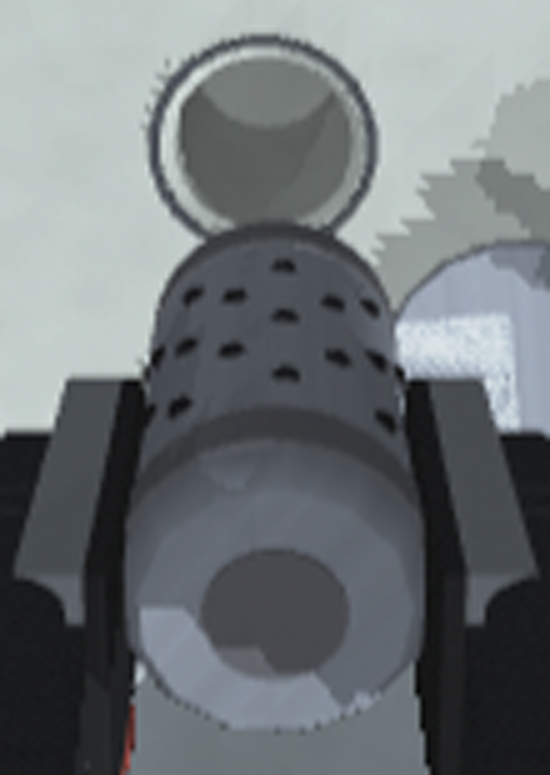

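```bash
python3 - <<'E'
from h import *
T=np.array(manip.camera_info('wrist')['tool_from_camera']);K,k1,_,_=cam('wrist',manip.get_obs())
c=(K,k1,T[:3,:3].T,-T[:3,:3].T@T[:3,3])
g=lambda x,y:((x+.5)/5+224.5,(y+.5)/5+174.5)
def ony(uv,y):
    a,d=ray(c,uv);return (1000*(a+d*(y-a[1])/d[1])).round(1)
for y in(-.028,-.026,-.024):print('top',ony(g(275,612),y),ony(g(127,540),y)[2],ony(g(423,540),y)[2])
for y in(.032,.034,.036):print('bot front',ony(g(280,222),y))
c2=cam('wrist',manip.get_obs())
for p in [(149,135),(377,135),(263,35)]:print(onface(c2,g(*p),0))
E
```

```text
top [ -2.8 -28.    0.3] -10.9 11.5
top [ -1.5 -26.    0.3] -11.1 11.7
top [ -0.3 -24.    0.3] -11.3 11.9
bot front [-13.5  32.    0.8]
bot front [-12.8  34.    0.8]
bot front [-12.1  36.    0.9]
(np.float64(-1.0), np.float64(-20.8))
(np.float64(-1.0), np.float64(15.8))
(np.float64(-17.4), np.float64(-2.5))
```

```bash
python3 - <<'E'
from h import *
snap('scene','c9.png')
a=cv2.imread('pics/c9.png');b=cv2.imread('pics/s9.png')
A=cv2.resize(a[120:300,130:310],None,fx=2.2,fy=2.2,interpolation=cv2.INTER_CUBIC)
B=cv2.resize(b[60:240,200:380],None,fx=2.2,fy=2.2,interpolation=cv2.INTER_CUBIC)
cv2.imwrite('pics/z9b.png',np.hstack([A,B]))
E
```

```text
(no output)
```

View pics/z9b.png

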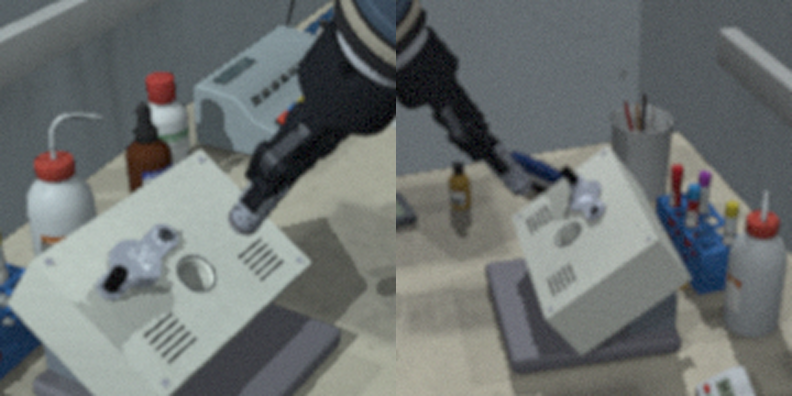

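Call:
step_arm --pt "0.35 2 -0.1 0 0 0 1" --pt "0.35 4.5 -0.1 0 0 0 1" --pt "0.35 6 -0.1 0 0 0 1" --pt "0.35 7 -0.1 0 0 0 1" --pt "0.35 7 -0.1 0 0 0 1" --pt "0.35 7 -0.1 0 0 0 1"

```text
time_s: 16.0
eef_pos: [0.5368, 0.0954, 0.1594]
tool_rot: [0.686, 0.169, 0.252, -0.661]
ft_force: [0.1, 0.6, -0.7]
grip_width: 0.0241
```

```bash
python3 - <<'E'
from h import *
where()
o,im=snap('wrist','w10.png');
_,a=snap('scene','c10.png');_,b=snap('side','s10.png')
A=cv2.resize(a[190:290,150:260],None,fx=3.6,fy=3.6,interpolation=cv2.INTER_CUBIC)
B=cv2.resize(b[110:210,230:340],None,fx=3.6,fy=3.6,interpolation=cv2.INTER_CUBIC)
cv2.imwrite('pics/z10b.png',np.hstack([A,B]))
cv2.imwrite('pics/z10.png',cv2.resize(im[180:330,210:350],None,fx=4,fy=4,interpolation=cv2.INTER_CUBIC))
E
```

```text
t 16.0 port mm [ 1.5 -1.9 48.9] F [ 0.1  0.6 -0.7] w 0.0241 q [ 0.32 -0.1  -0.76  0.35 -0.24  0.37]
```

View pics/z10.png

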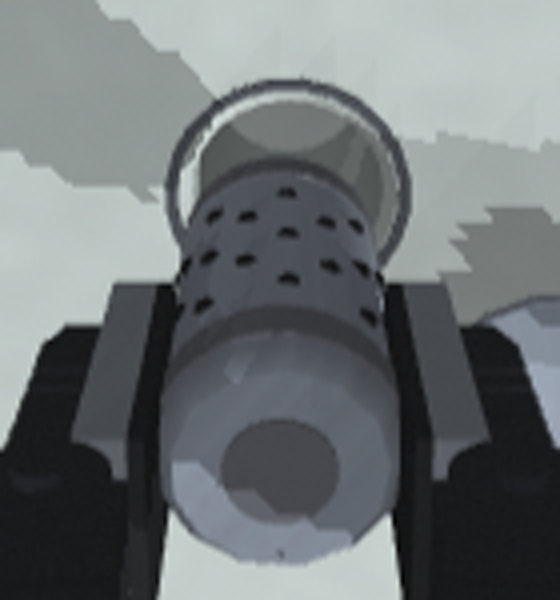

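View pics/z10b.png

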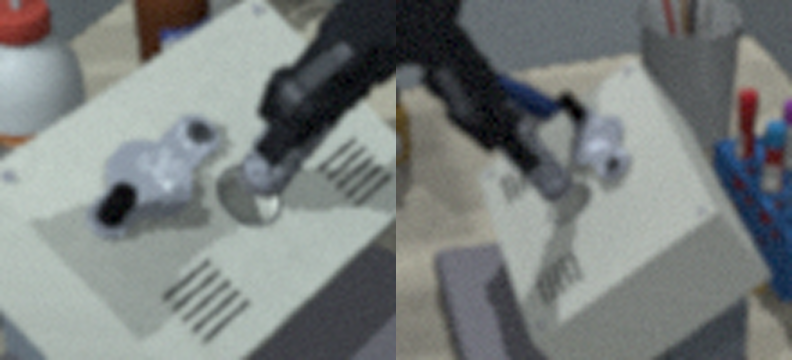

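```bash
python3 - <<'E'
from h import *
# dot dia from w6: pose then
o={'eef_pos':np.array([ 0.5308479,-0.22890863,0.17164092]),'tool_rot':np.array([0.693,-0.143,0.144,-0.692])}
c=cam('wrist',o);g=lambda x,y:((x+.5)/5+244.5,(y+.5)/5+204.5)
dd=np.linalg.norm(onz(c,g(120.5,213),.06)-onz(c,g(193,213),.06));print('dot',dd)
T=np.array(manip.camera_info('wrist')['tool_from_camera']);K,k1,_,_=cam('wrist',manip.get_obs())
c=(K,k1,T[:3,:3].T,-T[:3,:3].T@T[:3,3])
def ony(uv,y):
    a,d=ray(c,uv);return (1000*(a+d*(y-a[1])/d[1])).round(2)
g=lambda x,y:((x+.5)/4+209.5,(y+.5)/4+179.5)
for y in(-.026,-.022,-.018,-.014):print(y,ony(g(221,470),y),ony(g(339,470),y)[2]-ony(g(221,470),y)[2])
for y in (.034,.038,.042,.046): print('bot',y,ony(g(285,158),y))
for p in [(166,190),(410,190),(288,79)]:print('ring',ony(g(*p),.049))
E
```

```text
dot 0.011839509693418073
-0.026 [ -1.47 -26.    -5.47] 11.52
-0.022 [  1.05 -22.    -5.67] 11.92
-0.018 [  3.57 -18.    -5.87] 12.32
-0.014 [  6.09 -14.    -6.07] 12.72
bot 0.034 [-12.72  34.     0.99]
bot 0.038 [-11.32  38.     1.01]
bot 0.042 [-9.92 42.    1.03]
bot 0.046 [-8.52 46.    1.05]
ring [ -2.36  49.   -16.86]
ring [-2.37 49.   19.9 ]
ring [-19.75  49.     1.48]
```

Call:
step_arm --pt "-0.18 0.5 0.1 0 0 0 1" --pt "-0.18 0.8 0.1 0 0 0 1" --pt "-0.18 1.0 0.1 0 0 0 1" --pt "-0.18 1.2 0.1 0 0 0 1" --pt "-0.18 1.35 0.1 0 0 0 1" --pt "-0.18 1.5 0.1 0 0 0 1"

```text
time_s: 16.75
eef_pos: [0.5439, 0.0963, 0.1456]
tool_rot: [0.686, 0.17, 0.251, -0.662]
ft_force: [0.3, -0.0, -1.0]
grip_width: 0.0238
```

```bash
python3 - <<'E'
from h import *
where()
o=manip.get_obs();print((Ro.from_quat(o['tool_rot']).as_matrix().T@o['ft_force']).round(1))
o,im=snap('wrist','w11.png');
cv2.imwrite('pics/z11.png',cv2.resize(im[180:330,210:350],None,fx=4,fy=4,interpolation=cv2.INTER_CUBIC))
E
```

```text
t 16.75 port mm [-0.7 -0.1 33.5] F [ 0.3 -0.  -1. ] w 0.0238 q [ 0.31 -0.07 -0.77  0.3  -0.24  0.36]
[-0.3  1.   0. ]
```

View pics/z11.png

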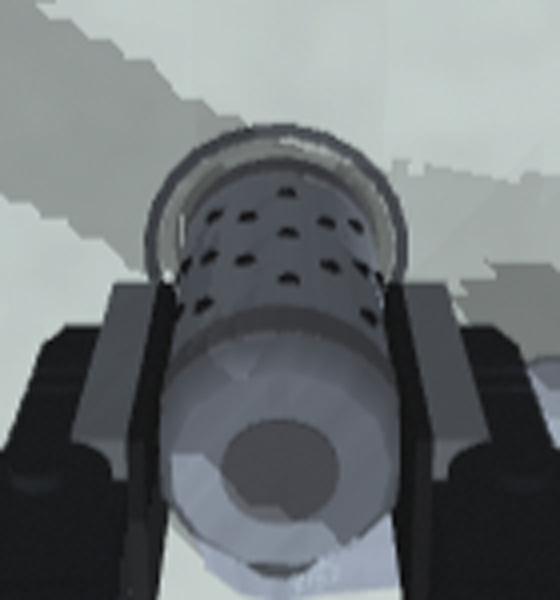

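Call:
step_arm --pt "0 0.15 -0.05 0 0 0 1" --pt "0 0.3 -0.05 0 0 0 1" --pt "0 0.45 -0.05 0 0 0 1" --pt "0 0.6 -0.05 0 0 0 1"

```text
time_s: 17.2
eef_pos: [0.5473, 0.0954, 0.1407]
tool_rot: [0.686, 0.17, 0.251, -0.662]
ft_force: [0.7, 0.2, -0.7]
grip_width: 0.0238
```

```bash
python3 - <<'E'
from h import *
where()
o=manip.get_obs();print((Ro.from_quat(o['tool_rot']).as_matrix().T@o['ft_force']).round(1))
o,im=snap('wrist','w12.png');
cv2.imwrite('pics/z12.png',cv2.resize(im[180:330,210:350],None,fx=4,fy=4,interpolation=cv2.INTER_CUBIC))
E
```

```text
t 17.2 port mm [-0.8 -0.6 27.5] F [ 0.7  0.2 -0.7] w 0.0238 q [ 0.31 -0.05 -0.78  0.28 -0.24  0.36]
[0.1 0.9 0.3]
```

View pics/z12.png

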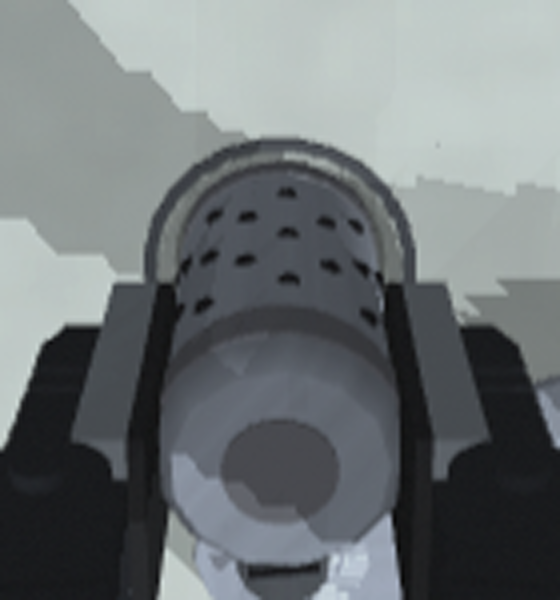

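Call:
step_arm --pt "0 0.25 0 0 0 0 1" --pt "0 0.5 0 0 0 0 1" --pt "0 0.75 0 0 0 0 1" --pt "0 1.0 0 0 0 0 1"

```text
time_s: 17.65
eef_pos: [0.553, 0.0947, 0.1323]
tool_rot: [0.686, 0.17, 0.251, -0.662]
ft_force: [0.3, -0.3, -0.5]
grip_width: 0.0241
```

Call:
step_arm --pt "0 0.25 0 0 0 0 1" --pt "0 0.5 0 0 0 0 1" --pt "0 0.75 0 0 0 0 1" --pt "0 1.0 0 0 0 0 1"

```text
time_s: 18.05
eef_pos: [0.5586, 0.094, 0.1241]
tool_rot: [0.686, 0.17, 0.251, -0.662]
ft_force: [0.4, -0.1, -0.7]
grip_width: 0.0243
```

```bash
python3 - <<'E'
from h import *
where()
o=manip.get_obs();print((Ro.from_quat(o['tool_rot']).as_matrix().T@o['ft_force']).round(1))
o,im=snap('wrist','w13.png');
E
```

```text
t 18.05 port mm [-0.9 -0.6  7.4] F [ 0.4 -0.1 -0.7] w 0.0243 q [ 0.29 -0.01 -0.79  0.23 -0.23  0.35]
[-0.1  0.8 -0.1]
```

View pics/w13.png

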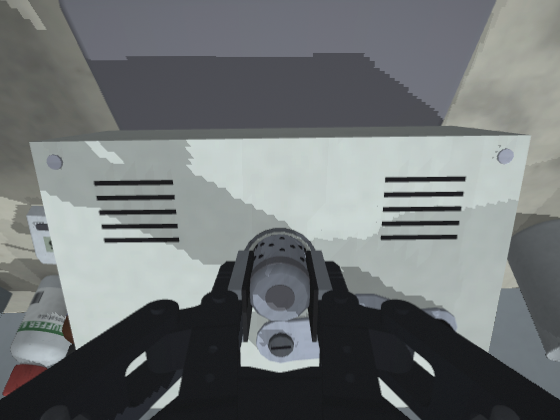

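Call:
step_arm --pt "0 0.2 0 0 0 0 1" --pt "0 0.3 0 0 0 0 1" --pt "0 0.3 0 0 0 0 0.1" --pt "0 0.3 0 0 0 0 0.1" --pt "0 0.3 0 0 0 0 0.1" --pt "0 0.3 0 0 0 0 0.1" --pt "0 -1 0 0 0 0 0.1" --pt "0 -3 0 0 0 0 0.1" --pt "0 -5 0 0 0 0 0.1" --pt "0 -5 0 0 0 0 0.1"

```text
time_s: 19.1
eef_pos: [0.5305, 0.0978, 0.1676]
tool_rot: [0.685, 0.171, 0.252, -0.662]
ft_force: [1.3, -0.5, -0.6]
grip_width: 0.0384
```

```bash
python3 - <<'E'
from h import *
where()
o,im=snap('wrist','w14.png');
E
```

```text
t 19.1 port mm [ 0.9 -0.2 59.3] F [ 1.3 -0.5 -0.6] w 0.0384 q [ 0.33 -0.12 -0.76  0.37 -0.25  0.38]
```

View pics/w14.png

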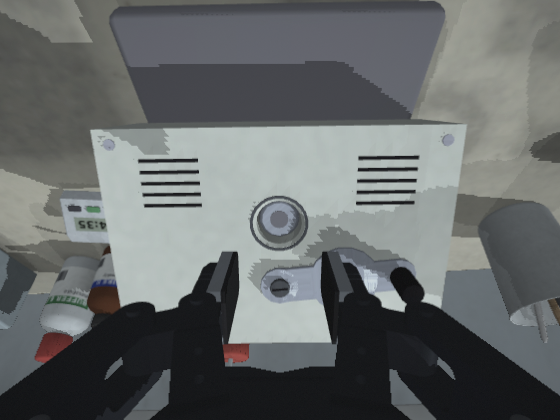

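```bash
python3 - <<'E'
from h import *
im=cv2.imread('pics/w14.png')
cv2.imwrite('pics/z14.png',cv2.resize(im[180:265,235:325],None,fx=7,fy=7,interpolation=cv2.INTER_CUBIC))
E
```

```text
(no output)
```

View pics/z14.png

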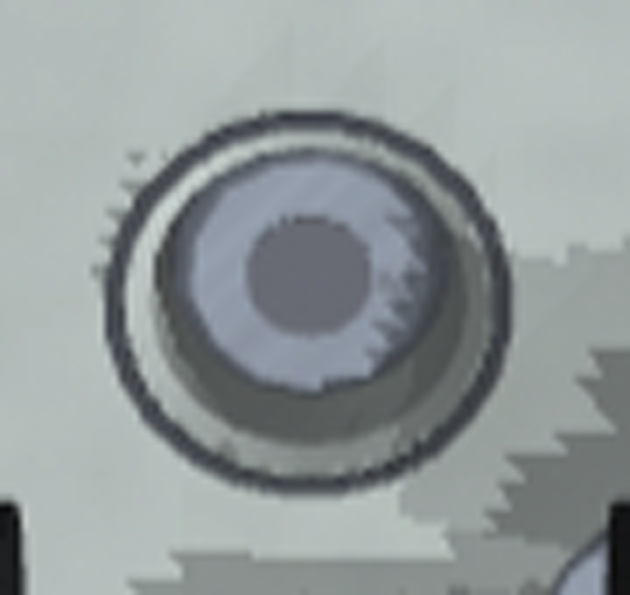

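```bash
python3 - <<'E'
from h import *
o=manip.get_obs();c=cam('wrist',o);g=lambda x,y:((x+.5)/7+234.5,(y+.5)/7+179.5)
a=[onface(c,g(*p),0) for p in [(105,300),(512,300),(308,110),(308,495)]];print(a)
for h in (.004,0,-.004,-.008):print(h,onface(c,g(308.5,276),h),onface(c,g(247,276),h)[1],onface(c,g(372,276),h)[1])
go(arc(-1.5,.06),Rt(-1.5))
print(onface(c,(400,278),.017),onface(c,(396,270),.029),onface(c,(404,268),.029), onface(c,(280,288),.009))
E
```

```text
[(np.float64(-1.8), np.float64(-18.7)), (np.float64(-1.7), np.float64(17.9)), (np.float64(-19.4), np.float64(-0.4)), (np.float64(17.3), np.float64(-0.5))]
0.004 (np.float64(-5.4), np.float64(-0.4)) -5.8 5.2
0 (np.float64(-4.0), np.float64(-0.4)) -5.9 5.3
-0.004 (np.float64(-2.6), np.float64(-0.4)) -6.0 5.4
-0.008 (np.float64(-1.3), np.float64(-0.4)) -6.1 5.5
cm [ 3.59 -0.16  7.81] rot [ 1.000e-03  1.499e+00 -4.000e-03]
(np.float64(28.2), np.float64(73.4)) (np.float64(16.5), np.float64(65.7)) (np.float64(15.2), np.float64(70.1)) (np.float64(39.5), np.float64(0.4))
```

```bash
python3 - <<'E'
from h import *
o=manip.get_obs();c=cam('wrist',o)
im=cv2.imread('pics/w14.png')
cv2.imwrite('pics/z14b.png',cv2.resize(im[235:310,250:440],None,fx=4,fy=4,interpolation=cv2.INTER_CUBIC))
for t in np.arange(-1.3,-1.61,-.05):
    p=proj(c,np.array([arc(t,.005),arc(t,.029)]));print(round(t,2),p.round(1).tolist())
E
```

```text
-1.3 [[397.5, 258.8], [411.7, 277.3]]
-1.35 [[398.4, 264.1], [412.6, 283.3]]
-1.4 [[398.9, 269.5], [413.2, 289.2]]
-1.45 [[399.2, 274.9], [413.4, 295.1]]
-1.5 [[399.2, 280.3], [413.3, 301.0]]
-1.55 [[398.8, 285.6], [412.8, 306.8]]
-1.6 [[398.2, 290.9], [412.0, 312.6]]
```

View pics/z14b.png

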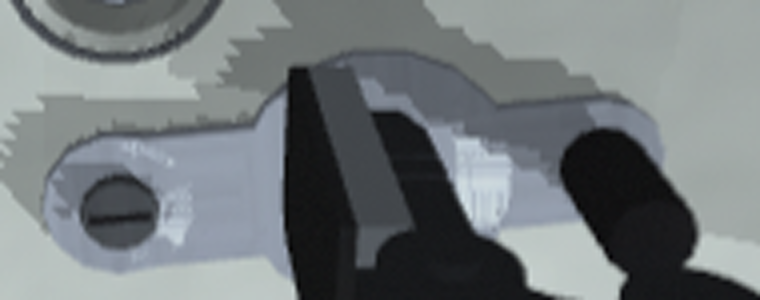

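```bash
python3 - <<'E'
from h import *
go(arc(-1.45,.06),Rt(-1.45))
E
```

```text
cm [ 3.21 -0.16  7.77] rot [ 0.     1.449 -0.004]
```

Call:
step_arm --pt "3.5 -0.2 7.7 0 1.45 0 0.3" --pt "3.5 -0.2 7.7 0 1.45 0 0.3" --pt "3.5 -0.2 7.7 0 1.45 0 0.3" --pt "3.5 -0.2 7.7 0 1.45 0 0.3" --pt "3.5 -0.2 7.7 0 1.45 0 0.3" --pt "3.5 -0.2 7.7 0 1.45 0 0.3" --pt "3.5 -0.2 7.7 0 1.45 0 0.3" --pt "3.5 -0.2 7.7 0 1.45 0 0.3" --pt "3.5 -0.2 7.7 0 1.45 0 0.3" --pt "3.5 -0.2 7.7 0 1.45 0 0.3" --pt "3.5 -0.2 7.7 0 1.45 0 0.3" --pt "3.5 -0.2 7.7 0 1.45 0 0.3"

```text
time_s: 20.35
eef_pos: [0.567, 0.1703, 0.1863]
tool_rot: [0.348, -0.311, 0.642, -0.608]
ft_force: [0.2, -0.2, 1.0]
grip_width: 0.0299
```

```bash
python3 - <<'E'
from h import *
where();go(arc(-1.45,.06),Rt(-1.45));go(arc(-1.45,.010),Rt(-1.45))
o,im=snap('wrist','w15.png');
E
```

```text
t 20.35 port mm [34.1 76.2 58.8] F [ 0.2 -0.2  1. ] w 0.0299 q [ 0.46 -0.   -0.59  0.46 -0.32  1.94]
cm [-0.14 -0.11 -0.13] rot [ 0.006  0.002 -0.002]
cm [-0.13  4.89 -0.1 ] rot [ 0.006  0.002 -0.002]
```

View pics/w15.png

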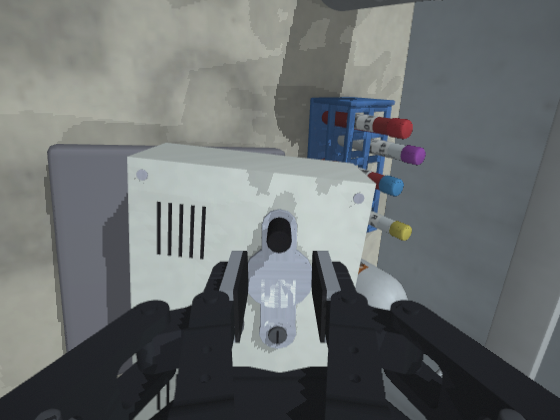

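Knob (279,236) is centred between the fingers; descend around it and narrow the jaws.

Call:
step_arm --pt "-0.13 1.5 -0.1 0 0 0 0.3" --pt "-0.13 3 -0.1 0 0 0 0.3" --pt "-0.13 4 -0.1 0 0 0 0.3" --pt "-0.13 4.9 -0.1 0 0 0 0.3" --pt "-0.13 4.9 -0.1 0 0 0 0.5" --pt "-0.13 4.9 -0.1 0 0 0 0.5" --pt "-0.13 4.9 -0.1 0 0 0 0.5"

```text
time_s: 21.1
eef_pos: [0.5939, 0.1686, 0.1467]
tool_rot: [0.347, -0.312, 0.643, -0.608]
ft_force: [-0.5, 0.1, 1.0]
grip_width: 0.0215
```

```bash
python3 - <<'E'
from h import *
where();rows(list(np.arange(-1.35,0,.1))+[0,.04],.010)
E
```

```text
t 21.1 port mm [33.5 77.7 11. ] F [-0.5  0.1  1. ] w 0.0215 q [ 0.43  0.09 -0.61  0.34 -0.3   1.92]
[[0.05, 0.1, -0.87, 0.0, -0.1, -0.0, 0.5], [0.17, 0.1, -1.64, 0.0, -0.2, -0.0, 0.5], [0.36, 0.11, -2.39, 0.0, -0.3, -0.0, 0.5], [0.63, 0.11, -3.12, 0.0, -0.4, -0.0, 0.5], [0.97, 0.11, -3.83, 0.0, -0.5, -0.0, 0.5], [1.38, 0.12, -4.49, 0.0, -0.6, -0.0, 0.5], [1.85, 0.12, -5.11, 0.0, -0.7, -0.0, 0.5], [2.38, 0.12, -5.68, 0.0, -0.8, -0.0, 0.5], [2.97, 0.12, -6.19, 0.0, -0.9, -0.0, 0.5], [3.61, 0.12, -6.65, 0.0, -1.0, -0.0, 0.5], [4.28, 0.12, -7.03, 0.0, -1.1, -0.0, 0.5], [4.99, 0.12, -7.35, 0.0, -1.2, -0.0, 0.5], [5.73, 0.12, -7.6, 0.0, -1.3, -0.0, 0.5], [6.49, 0.12, -7.77, 0.0, -1.4, -0.01, 0.5], [6.88, 0.12, -7.82, 0.0, -1.45, -0.01, 0.5], [7.19, 0.12, -7.85, 0.0, -1.49, -0.01, 0.5]]
```

Call:
step_arm --pt "0.05 0.1 -0.85 0 -0.1 0 0.5" --pt "0.15 0.1 -1.65 0 -0.2 0 0.5" --pt "0.35 0.1 -2.4 0 -0.3 0 0.5" --pt "0.65 0.1 -3.1 0 -0.4 0 0.5" --pt "0.95 0.1 -3.85 0 -0.5 0 0.5" --pt "1.4 0.1 -4.5 0 -0.6 0 0.5" --pt "1.85 0.1 -5.1 0 -0.7 0 0.5" --pt "2.4 0.1 -5.7 0 -0.8 0 0.5" --pt "2.95 0.1 -6.2 0 -0.9 0 0.5" --pt "3.6 0.1 -6.65 0 -1.0 0 0.5" --pt "4.3 0.1 -7.05 0 -1.1 0 0.5" --pt "5.0 0.1 -7.35 0 -1.2 0 0.5"

```text
time_s: 22.3
eef_pos: [0.5328, 0.1174, 0.1078]
tool_rot: [-0.649, -0.088, -0.333, 0.678]
ft_force: [1.3, 2.8, -3.0]
grip_width: 0.0209
```

```bash
python3 - <<'E'
from h import *
where();rows([-.2,-.15,-.1,-.05,0,.04],.010)
E
```

```text
t 22.3 port mm [-33.6  19.5  10.4] F [ 1.3  2.8 -3. ] w 0.0209 q [ 0.37 -0.02 -0.84  0.2  -0.27  0.66]
[[0.01, 0.03, -0.41, -0.0, -0.05, -0.01, 0.5], [0.04, 0.03, -0.8, -0.0, -0.1, -0.01, 0.5], [0.09, 0.03, -1.19, -0.0, -0.15, -0.01, 0.5], [0.16, 0.03, -1.57, -0.0, -0.2, -0.01, 0.5], [0.24, 0.03, -1.95, -0.0, -0.25, -0.0, 0.5], [0.32, 0.03, -2.25, -0.0, -0.29, -0.0, 0.5]]
```

Call:
step_arm --pt "0 0 -0.4 0 -0.05 0 0.5" --pt "0.05 0 -0.8 0 -0.1 0 0.5" --pt "0.1 0 -1.2 0 -0.15 0 0.5" --pt "0.15 0 -1.6 0 -0.2 0 0.5" --pt "0.25 0 -1.95 0 -0.25 0 0.5" --pt "0.3 0 -2.3 0 -0.27 0 0.5" --pt "0.3 0 -2.3 0 -0.27 0 0.5"

```text
time_s: 23.0
eef_pos: [0.5278, 0.0943, 0.106]
tool_rot: [0.688, 0.176, 0.245, -0.66]
ft_force: [0.1, 1.3, -0.1]
grip_width: 0.0213
```

```bash
python3 - <<'E'
from h import *
where()
E
```

```text
t 23.0 port mm [-36.3  -4.   10.1] F [ 0.1  1.3 -0.1] w 0.0213 q [ 0.32 -0.04 -0.87  0.18 -0.24  0.35]
```

Call:
step_arm --pt "0 0 0.3 0 0 0 0.3" --pt "0 0 0.3 0 0 0 0.3" --pt "0 -1.5 0.3 0 0 0 0.3" --pt "0 -4 0.3 0 0 0 0.3" --pt "0 -7 0.3 0 0 0 0.3" --pt "0 -10 0.3 0 0 0 0.3" --pt "0 -10 0.3 0 0 0 0.3"

```text
time_s: 23.7
eef_pos: [0.4717, 0.1049, 0.1912]
tool_rot: [0.687, 0.177, 0.246, -0.66]
ft_force: [0.1, -0.1, 0.1]
grip_width: 0.03
```

```bash
python3 - <<'E'
from h import *
where()
o,im=snap('wrist','w16.png');c=cam('wrist',o)
for t in (-.1,-.05,0,.05,.1):print(t,proj(c,np.array([arc(t,.005),arc(t,.029),PIV+.009*N])).round(1).tolist())
_,a=snap('scene','c16.png');_,b=snap('side','s16.png')
A=cv2.resize(a[160:300,130:360],None,fx=3,fy=3);cv2.imwrite('pics/z16.png',A)
E
```

```text
t 23.7 port mm [-34.2  -0.2 112.6] F [ 0.1 -0.1  0.1] w 0.03 q [ 0.41 -0.26 -0.8   0.49 -0.29  0.43]
-0.1 [[289.1, 201.7], [290.2, 211.3], [277.4, 293.1]]
-0.05 [[284.1, 201.2], [284.6, 210.8], [277.4, 293.1]]
0 [[279.0, 201.0], [279.1, 210.5], [277.4, 293.1]]
0.05 [[273.9, 201.1], [273.5, 210.6], [277.4, 293.1]]
0.1 [[268.9, 201.4], [268.0, 210.9], [277.4, 293.1]]
```

View pics/w16.png

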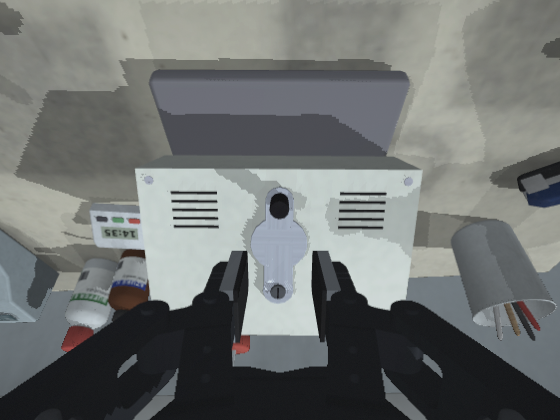

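View pics/z16.png

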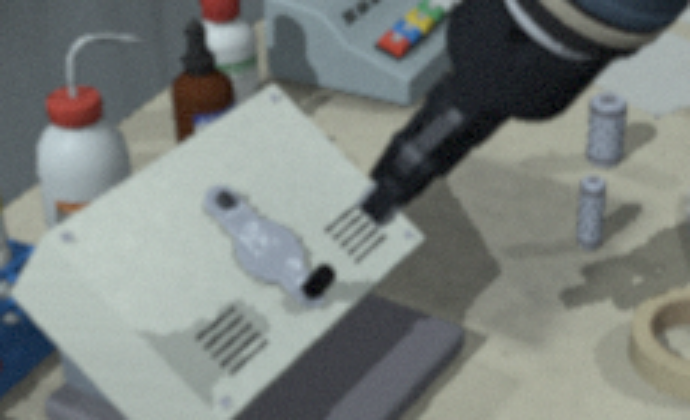

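```bash
python3 - <<'E'
from h import *
print(manip.close_job())
E
```

```text
the job is handed in; nothing more can be done
None
```

I fitted the middle-sized (26 mm) cartridge in the port, swivelled the cover back shut, and handed the job in at about 24 s of the 61 s allowed. The hand-in gives no verdict.

- **Cover opening:** I tried it to the right first. It hit its stop, with the force rising to about 12 N. It turned freely to the left at about 3.5 N, and I moved it to about −1.45 rad.
- **Choosing the cartridge:** The wrist view measured the three at 20.1, 25.6 and 33.1 mm across, so the middle one was clear. The finger opening while holding it read 24 mm, about 2 mm under its diameter, and the cartridge looked 2–4 mm lower in the fingers than I had planned. Neither affected the fit.
- **Insertion:** It went in with contact forces within about 1 N and slid down when released. The wrist picture afterwards fits its top being about 4 mm below the face, fully home. That picture is my only check of the depth; I did not press on it.
- **Final checks:** In the last pictures the cover is shut at about −0.01 rad, with the knob straight down the slope from the screw. The thin and thick cartridges are still standing, and I had not touched them. The gripper is about 11 cm off the face, touching nothing.

The wrist camera put the port about 3 mm away from where the fixed cameras did, so I used the wrist camera's position.

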